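# Crack open the clay crock

## Robot

A 7-joint arm with a two-finger parallel gripper is mounted at the origin on the work surface. World frame = base frame: x ahead of the robot, y to its left, z up, the work surface at z = 0. Lengths are in m, angles in degrees, forces in N, time in s.
With the tool pointing down it reaches from about 0.4 to 0.85 m from the base axis. Payload 4.4 kg.
Tool frame: the origin (TCP) lies midway between the tips of the shut fingers; the grasp point (between the pads) lies 19 mm behind it; z points along the fingers, y is the direction in which the jaws open and shut (so a half turn about z gives the same grasp; the last joint's range is limited). The gripper opens to 94 mm and grips with 3 to 60 N. Pads are 16 mm wide; open, the fingers measure 119 mm over their backs; the gripper's body (75 mm by 177 mm) begins 78 mm behind the grasp point.
Start: joints at [60.287, 36.005, 2.206, 86.941, -1.547, 57.084, -1.146], TCP at [0.284, -0.584, 0.205] pointing down, gripper open.
Joint ranges: [-175.42, 175.42], [-21.48, 121.26], [-71.46, 75.88], [10.55, 141.38], [-63.04, 243.04], [13.31, 113.54], [-168.57, 168.57]. Speed limits (degrees/s): [147.25, 147.25, 180, 180, 180, 180, 180].

## Interface

Orientations are given as a 3x3 rotation matrix whose columns are the frame's x, y, z axes.
In Python, from cell import env gives the robot as it stands.
- The arm moves only by the tool jog_arm, never from a script. Its arguments are lists of equal length, an entry for each row: "dp": the shift along the world's x, y, z in m, a list of three; "spin": the turn about the world's z in units of 5 degrees (1.0 is 5 degrees); "fingers": the opening, from 0 (shut) to 1 (fully open). A call has 1 to 5 rows; each row shifts and turns the commanded pose from where the row before left it; what a row does not reach is not made up. A row lasts 1/10 s, in which the tool goes at most 50 mm and 8.59 degrees, less where a joint would pass 70% of its speed; a pose out of reach is approached as far as the arm can. A call with a gripper value outside its range is refused whole. The fingers move at their own pace and stop on an object; the grip force is fixed at half the most. Time passes only in rows, so rows that do not move let the fingers close. It gives the time, the measured TCP pose, the force and the opening at its end, in the units of the state.
- env.sense(): the state, without advancing time (a new reading comes with each control period).
- env.capture(name): name is "side" or "top"; returns the picture (420x560x3 uint8, red, green, blue); there is no depth.
- env.calibration(name): a dict with "mtx" (3x3 intrinsics, pixels), "k1" (the pictures are not rectified: a ray, as slopes to the right and down, at radius r is drawn at 1 + k1 r^2 times it, then the intrinsics apply), "T" (4x4, takes a point from camera to world coordinates). Camera axes: x right, y down, z forward; pixel columns grow to the right and rows downward; lengths in m; the calibration is good to about 2 mm. A picture is of the moment at which its call begins. calibration takes no time and is no camera call.
- env.finish_job(): hands the job in, once; it reports no verdict.
The state is a dict: "time": time; "qpos": joint angles; "qvel": joint speeds; "joint_torque": joint torques, N m; "tool_pos": TCP position; "ee_rot": TCP orientation; "wrist_force": force on the tool from outside, world axes, zero at the start; "wrist_torque": the same for the moment, N m; "gripper_width": opening from 0.0 (shut) to 1.0 (fully open).
Only numpy, scipy, OpenCV 4.12 (cv2) and the standard library are available. Lean on these libraries where they do the work, as an engineer would, in place of code of your own. Each camera call takes 0.05 s, during which the arm holds its last target.

## Task

The clay crock has stuck shut and a cup is parked upside down over the knob of its lid. Lift the cup off and stand it, still mouth down, on the slatted drying board and let go of it; then take the lid by its knob, pull it straight up until the sticky seal breaks free, and hold it level just ajar, about two centimetres above the rim, so that the clay can breathe. Do not pull the lid right away, leave the other things on the table alone, and finish while still holding the lid there.

Things in the scene. Friction and masses are not known exactly. Their poses are not given: they have to be found in the camera images.
- crock: Straight-sided round stoneware crock, 124 mm across and 100 mm high, standing upright on the table on a rubber foot; it is fixed and does not move. Origin: centre of its underside, on the table; z up. Its rim (where the lid lies) is 100 mm above the origin.
- lid: Round stoneware lid, 0.22 to 0.48 kg: disc 128 mm across, 8 mm thick, lying level on the crock's rim; on top at its centre an upright cylindrical knob 30 mm across, 34 mm tall; below it a rubber plug, 92 mm across, reaching 17 mm into the crock. Origin: centre of the disc's underside, z up, 100 mm above the table at the start; the knob spans 8 to 42 mm above the origin.
- cup: Plain unglazed terracotta cup without handle, straight-sided, 64 mm outside diameter, 56 mm inside, 85 mm tall, 0.12 to 0.25 kg, mouth down on the lid and hiding the knob. Origin: centre of its mouth (the lower end as it stands), z up towards its closed end, which is 85 mm above the origin. It has to be raised more than 34 mm to clear the knob.
- rack: Low square drying board of brown wooden slats, 170 x 170 mm, its top 24 mm above the table; fixed. Origin: centre of its underside, on the table; x along the slats, y across them, z up.
- bowl: Bystander: dark red bowl, 100 mm across, 50 mm high, mouth up. Origin: centre of its underside.
- pot: Bystander: small green pot, about 72 mm across, 62 mm high, mouth up. Origin: centre of its underside.
- jar: Bystander: closed white jar, 60 mm across, 85 mm high. Origin: centre of its underside.
- spatula: Bystander: wooden spatula, 200 mm long, lying flat on the table along its own x.
- lid_knob (a point): Centre of the top face of the lid's knob, 42 mm above the lid's origin. Grip the knob firmly (30 N or more).
- crock_rim (a point): Centre of the crock's mouth, level with its rim, 100 mm above the table. A hidden rubber seal here holds the lid: a straight pull of about 11 to 18 N, weight included, is needed in the first 2 to 3 mm of lift, then it lets go and only the weight is left; the plug is clear of the seal from 14 mm of lift.
Things that resemble listed ones, but are neither listed nor needed, are in the scene too. Leave any pink look-alike of the lid alone. There is more than one size of the cup; the job needs the larger.

How it is judged:
By the outcome, as a careful person would: the job done as asked, in the order asked, and still so for the second after the job is handed in, while the arm keeps its last pose, push and grip.
It also fails if it takes over 51 s, if anything falls off the work surface, if the arm or the gripper's body presses on something with over 40 N, if the wrist force passes 120 N, or if a joint passes its speed limit or range.

## Working session

There is one attempt and no reset: what is moved stays moved. The work goes in short steps, Python scripts to look and compute and a tool call to move; the robot and the scene stay as the last step left them, time stands still between calls to the robot, and variables do not carry over. Pictures are saved under pics/ and viewed, and the job is handed in when it is done.

Besides the shell and the picture viewer there is one more tool, called after "Emit:" as name(argument=value, ...), one argument or row to a line, values as JSON. jog_arm: Moves the arm, as the interface text tells. Its arguments: {"type":"object","properties":{"dp":{"type":"array"},"spin":{"type":"array"},"fingers":{"type":"array"}},"required":["dp","spin","fingers"]}

```bash
mkdir -p pics; ls; python3 - <<'E'
from cell import env
import cv2
for n in("side","top"):
    im=env.capture(n); cv2.imwrite(f"pics/{n}0.png",im[:,:,::-1])
    c=env.calibration(n); print(n,c)
s=env.sense(); print(s)
E
```

```text
pics
side {'mtx': array([[443.25943851,   0.        , 280.63844272],
       [  0.        , 443.25943851, 208.5430448 ],
       [  0.        ,   0.        ,   1.        ]]), 'k1': -0.130541607136816, 'T': array([[-0.94394367, -0.15624831,  0.29078655,  0.11194956],
       [-0.32932481,  0.50632436, -0.79698232,  1.11382791],
       [-0.02270517, -0.84806964, -0.52939812,  0.84842075],
       [ 0.        ,  0.        ,  0.        ,  1.        ]])}
top {'mtx': array([[512.38769379,   0.        , 278.29824212],
       [  0.        , 512.38769379, 209.1869046 ],
       [  0.        ,   0.        ,   1.        ]]), 'k1': 0.0028035663639969606, 'T': array([[-2.38311695e-03, -9.81005260e-01,  1.93966494e-01,
         2.03504497e-01],
       [-9.99921542e-01, -4.76539502e-05, -1.25262807e-02,
         5.77217875e-03],
       [ 1.22975905e-02, -1.93981128e-01, -9.80928178e-01,
         1.52673012e+00],
       [ 0.00000000e+00,  0.00000000e+00,  0.00000000e+00,
         1.00000000e+00]])}
{'time': 0.1, 'qpos': array([60.28568753, 36.05213792,  2.20297679, 86.99002057, -1.54670422,
       57.08469126, -1.14732306]), 'qvel': array([-0.03800469, -0.13640085, -0.05818645, -0.07315302,  0.13608034,
       -0.0495147 ,  0.05838835]), 'joint_torque': array([ 2.87121547e-03, -5.50784934e+01,  1.14765208e+00, -1.87113315e+01,
       -5.21716406e-02,  1.92070525e-02,  4.37822825e-05]), 'tool_pos': array([ 0.284132  , -0.5839387 ,  0.20466429]), 'ee_rot': array([[ 8.99231246e-01,  4.37472955e-01, -7.62097386e-04],
       [ 4.37473618e-01, -8.99229970e-01,  1.51502374e-03],
       [-2.25188969e-05, -1.69575419e-03, -9.99998562e-01]]), 'wrist_force': array([ 0.93858966, -0.58324608, -0.06419441]), 'wrist_torque': array([-0.02078471, -0.01459113, -0.00203468]), 'gripper_width': 1.0000149557387317}
```

View pics/side0.png

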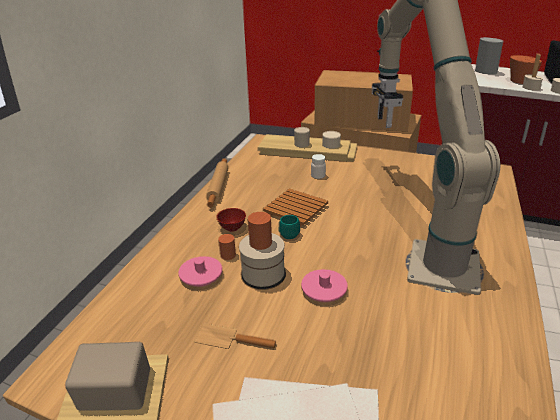

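View pics/top0.png

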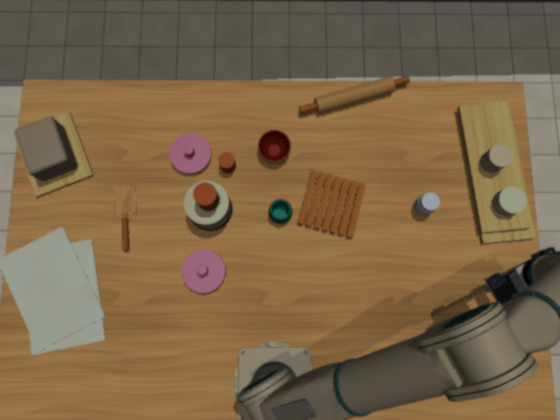

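Top view: large cup on the crock at (206,195), with a small loose cup at (227,162). There are pink lid look-alikes at (190,153) and (203,271). The rack is at (332,204), and the yellow board at (495,170) isn't the rack. The side view agrees: large cup (260,230), small cup (227,247), rack (296,207).

```bash
cat > h.py <<'E'
import numpy as np, cv2
from cell import env
def ray(n,uv):
    c=env.calibration(n);K=c["mtx"];p=np.atleast_2d(np.asarray(uv,float))
    d=cv2.undistortPoints(p.reshape(-1,1,2),K,np.array([c["k1"],0,0,0.])).reshape(-1,2)
    d=np.c_[d,np.ones(len(d))]@c["T"][:3,:3].T
    return c["T"][:3,3],d
def plane(n,uv,z):
    o,d=ray(n,uv); return o+d*((z-o[2])/d[:,2])[:,None]
def pix(n,P):
    c=env.calibration(n);T=np.linalg.inv(c["T"])
    r,_=cv2.Rodrigues(T[:3,:3])
    return cv2.projectPoints(np.atleast_2d(np.asarray(P,float)),r,T[:3,3],c["mtx"],np.array([c["k1"],0,0,0.]))[0].reshape(-1,2)
def cross(a,b):
    (o1,d1),(o2,d2)=a,b;d1=d1[0];d2=d2[0]
    A=np.c_[d1,-d2];s=np.linalg.lstsq(A,o2-o1,rcond=None)[0]
    p,q=o1+d1*s[0],o2+d2*s[1];return (p+q)/2,np.linalg.norm(p-q)
def comps(m,amin=60):
    n,l,s,c=cv2.connectedComponentsWithStats(m.astype(np.uint8))
    return [(l==i,s[i],c[i]) for i in range(1,n) if s[i][4]>=amin]
E
python3 - <<'E'
from h import *
for n,(a,b,c,d) in(("top",(130,110,380,300)),("side",(170,160,350,320))):
    im=cv2.imread(f"pics/{n}0.png")[b:d,a:c]
    f=3 if n=="top" else 4
    cv2.imwrite(f"pics/{n}0z.png",cv2.resize(im,None,fx=f,fy=3 if f==3 else 3.5,interpolation=cv2.INTER_CUBIC) if 0 else cv2.resize(im,None,fx=3,fy=3,interpolation=cv2.INTER_CUBIC))
    full=cv2.imread(f"pics/{n}0.png");h=cv2.cvtColor(full,cv2.COLOR_BGR2HSV)
    for nm,(u,v) in dict(top=dict(cup=(206,192),side=(206,205),small=(227,162),rack=(332,190),rack2=(322,205),lid=(195,208),table=(270,270)),side=dict(cup=(260,220),cups=(260,235),small=(227,245),rack=(296,207),lid=(250,252),table=(330,250)))[n].items(): print(n,nm,h[v,u],full[v,u])
E
```

```text
top cup [ 10 183 131] [ 37  67 131]
top side [  9 183  85] [24 42 85]
top small [  9 181 131] [ 38  67 131]
top rack [ 15 170 123] [ 41  82 123]
top rack2 [ 14 179 131] [ 39  81 131]
top lid [ 21  51 106] [ 85 100 106]
top table [ 16 141 143] [ 64 107 143]
side cup [  8 169 184] [ 62  95 184]
side cups [ 10 164  98] [35 57 98]
side small [  9 159 101] [ 38  56 101]
side rack [ 13 174 148] [ 47  91 148]
side lid [ 16  61 202] [154 180 202]
side table [ 16 131 201] [ 98 152 201]
```

View pics/top0z.png

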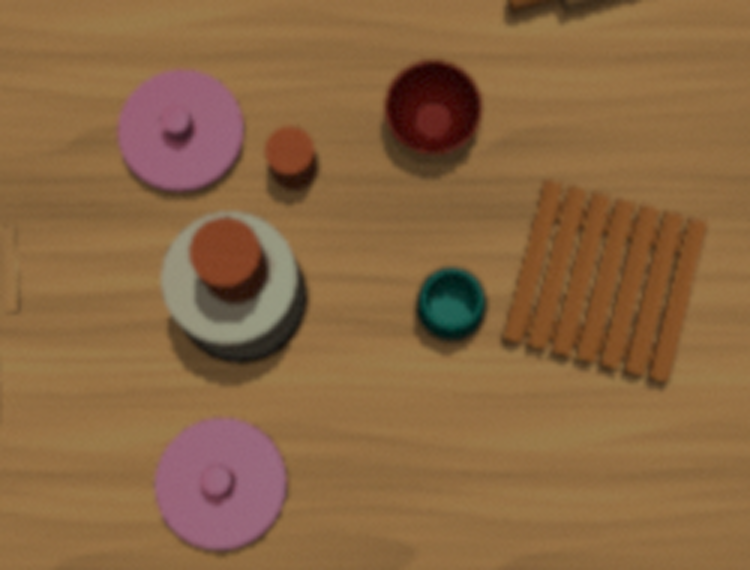

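View pics/side0z.png

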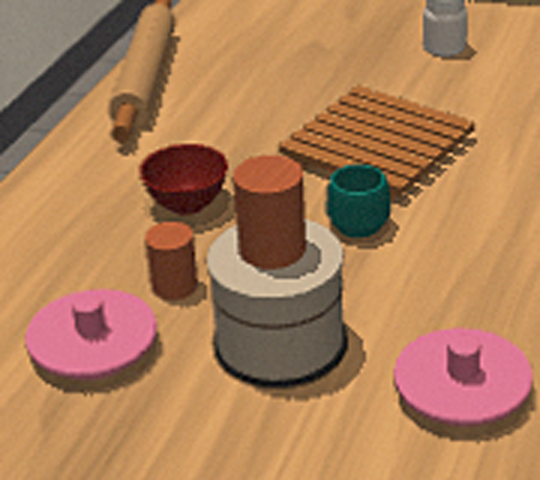

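The crops confirm it. The large cup stands on the grey lid of the crock (top crop (226,253)), and the smaller cup stands apart on the table. Next I measure.

```bash
python3 - <<'E'
from h import *
full=cv2.GaussianBlur(cv2.imread("pics/top0.png"),(3,3),0);h=cv2.cvtColor(full,cv2.COLOR_BGR2HSV).astype(int)
def near(m,uv):
    return min(comps(m),key=lambda c:np.hypot(*(c[2]-uv)))
def ell(m):
    cs=cv2.findContours(m.astype(np.uint8),0,cv2.CHAIN_APPROX_NONE)[0];c=max(cs,key=len)
    return cv2.fitEllipse(cv2.convexHull(c))
H,S,V=h[...,0],h[...,1],h[...,2]
for z,nm,m,uv in((.185,"cup",(H<13)&(S>160)&(V>108),(206,194)),(.06,"small",(H<13)&(S>160)&(V>108),(227,160))):
    c=near(m,uv);e=ell(c[0]);print(nm,c[1],e,plane("top",[e[0]],z), (np.mean(e[1])+1)/512*(1.5-z))
# lid disc: grey
m=(S<90)&(V>60)
m[:, :170]=0;m[:,245:]=0;m[:165]=0;m[245:]=0
for c in comps(m): e=ell(c[0]);print("lid",c[1],e,plane("top",[e[0]],.108),(np.mean(e[1])+1)/512*1.4)
# crock whole
# rack
m=(S>160)&(V>70)&(H>8)&(H<17)
R=np.zeros_like(m);R[165:245,290:372]=m[165:245,290:372]
R=cv2.morphologyEx(R.astype(np.uint8),cv2.MORPH_CLOSE,np.ones((5,5)))
c=max(comps(R),key=lambda c:c[1][4]);
cs=cv2.findContours(c[0].astype(np.uint8),0,cv2.CHAIN_APPROX_NONE)[0];cc=max(cs,key=len)
r=cv2.minAreaRect(cc);print("rack",c[1],r,plane("top",[r[0]],.024));b=cv2.boxPoints(r);P=plane("top",b,.024);print(P,np.linalg.norm(P-np.roll(P,1,0),axis=1))
# side
full=cv2.GaussianBlur(cv2.imread("pics/side0.png"),(3,3),0);h=cv2.cvtColor(full,cv2.COLOR_BGR2HSV).astype(int);H,S,V=h[...,0],h[...,1],h[...,2]
m=(H<12)&(S>150)&(V>135)
c=near(m,(260,220));e=ell(c[0]);print("side cup",c[1],e,plane("side",[e[0]],.185))
# other things: dark red bowl, pot, jar (approx pixel)
for nm,uv,z in(("bowl",(274,146),.05),("pot",(280,211),.062),("jar",(430,200),.085),("pink1",(190,153),.03),("pink2",(203,271),.03)): print(nm,plane("top",[uv],z))
E
```

```text
cup [195 184  21  21 347] ((204.60911560058594, 193.84263610839844), (20.601097106933594, 20.877729415893555), 66.47187042236328) [[0.51073029 0.18606857 0.185     ]] 0.05583462585695088
small [219 152  16  15 187] ((226.0220184326172, 159.2998046875), (14.583809852600098, 16.03635025024414), 90.32295227050781) [[0.64463156 0.14203001 0.06      ]] 0.04587210014462471
lid [ 184  181   46   45 1045] ((206.15145874023438, 202.75535583496094), (44.825931549072266, 45.76132583618164), 73.51083374023438) [[0.5025491  0.19141015 0.108     ]] 0.12658414095640183
rack [ 298  170   67   67 3059] ((331.4001770019531, 203.48828125), (56.75128936767578, 55.32966232299805), 14.826481819152832) [[ 0.51808685 -0.17278926  0.024     ]]
[[ 0.45884758 -0.06863894  0.024     ]
 [ 0.62364012 -0.1132377   0.024     ]
 [ 0.57832327 -0.27868831  0.024     ]
 [ 0.41517813 -0.23084319  0.024     ]] [0.16797987 0.17072091 0.17154451 0.17001615]
side cup [248 212  23  12 227] ((258.994873046875, 217.61166381835938), (12.36878776550293, 22.75074577331543), 86.82564544677734) [[0.51767285 0.17697903 0.185     ]]
bowl [[ 6.89453565e-01 -6.04287547e-04  5.00000000e-02]]
pot [[ 0.48775461 -0.01787576  0.062     ]]
jar [[ 0.51566233 -0.45095936  0.085     ]]
pink1 [[0.67338483 0.25441162 0.03      ]]
pink2 [[0.31653685 0.20570204 0.03      ]]
```

Correction: the cup stands on the disc's top, so its closed end is at 0.193, not 0.185. I'll recompute with better edges and cross-check across both views.

```bash
python3 - <<'E'
from h import *
def near(m,uv): return min(comps(m),key=lambda c:np.hypot(*(c[2]-uv)))
def ell(m):
    c=max(cv2.findContours(m.astype(np.uint8),0,cv2.CHAIN_APPROX_NONE)[0],key=len)
    return cv2.fitEllipse(cv2.convexHull(c)),c
im=cv2.imread("pics/top0.png");h=cv2.cvtColor(im,cv2.COLOR_BGR2HSV).astype(int);H,S,V=h[...,0],h[...,1],h[...,2]
for v in range(178,216,2): print(v,[tuple(int(t) for t in h[v,u,1:]) for u in range(190,222,4)]) if v in(190,194,198) else None
for th in(85,95,105):
  e,_=ell(near((S>120)&(V>th)&(H<14),(205,194))[0]);print(th,e,plane("top",[e[0]],.193))
  et=e
im=cv2.imread("pics/side0.png");h=cv2.cvtColor(im,cv2.COLOR_BGR2HSV).astype(int);H,S,V=h[...,0],h[...,1],h[...,2]
for th in(115,130,145):
  e,_=ell(near((S>110)&(V>th)&(H<13),(260,218))[0]);print(th,e,plane("side",[e[0]],.193))
  print(cross(ray("top",[et[0]]),ray("side",[e[0]])))
# side view cup body extents per row
B=near((S>100)&(H<13)&(V<225),(260,230))
for v in range(222,248,4):
    u=np.where(B[0][v])[0];print(v,u.min(),u.max())
print(B[1])
# grey lid/crock in side
G=(S<85);G[:230]=0;G[295:]=0;G[:,:235]=0;G[:,:]=G;G[:,290:]=0
c=max(comps(G),key=lambda c:c[1][4])
for v in range(246,285,3):
    u=np.where(c[0][v])[0];print(v,u.min(),u.max())
# predicted disc edges for the lid
for x,y in((.5025,.1914),):
    t=np.linspace(0,2*np.pi,200);P=np.c_[x+.064*np.cos(t),y+.064*np.sin(t),0*t+.108]
    q=pix("side",P);print("side pred disc",q.min(0),q.max(0));q=pix("top",P);print("top",q.min(0),q.max(0))
E
```

```text
190 [(47, 151), (138, 133), (183, 131), (184, 130), (183, 131), (182, 130), (175, 131), (39, 150)]
194 [(47, 152), (169, 134), (184, 132), (184, 130), (186, 130), (187, 128), (177, 131), (70, 105)]
198 [(46, 150), (122, 136), (185, 131), (186, 130), (182, 129), (183, 131), (180, 122), (116, 57)]
85 ((204.44021606445312, 193.78347778320312), (22.39281463623047, 23.277538299560547), 64.8118667602539) [[0.50905989 0.18544687 0.193     ]]
95 ((204.4922332763672, 193.57896423339844), (22.025371551513672, 23.138654708862305), 79.28909301757812) [[0.50961878 0.18532277 0.193     ]]
105 ((204.41429138183594, 193.41354370117188), (21.653106689453125, 23.068994522094727), 75.6756362915039) [[0.51007075 0.18554161 0.193     ]]
115 ((258.8619079589844, 217.6712188720703), (12.665149688720703, 22.813060760498047), 85.5394515991211) [[0.51301678 0.18865866 0.193     ]]
(array([0.51223876, 0.18625512, 0.19115239]), np.float64(0.00349542652427446))
130 ((258.9020080566406, 217.58766174316406), (12.396123886108398, 22.88904571533203), 86.20075988769531) [[0.51306552 0.18824032 0.193     ]]
(array([0.51215141, 0.18621202, 0.19142082]), np.float64(0.0034439574875227506))
145 ((258.8302307128906, 217.62010192871094), (12.410757064819336, 22.566696166992188), 87.06802368164062) [[0.51319261 0.18844816 0.193     ]]
(array([0.51226422, 0.18625165, 0.19129463]), np.float64(0.003612112290166549))
222 248 270
226 248 270
230 248 270
234 249 271
238 250 271
242 250 271
246 251 269
[248 212  24  38 801]
246 239 283
249 239 283
252 241 283
255 241 283
258 241 283
261 242 283
264 242 283
267 242 283
270 242 284
273 242 285
276 242 284
279 244 282
282 246 280
side pred disc [240.64354841 231.10497322] [286.32407698 258.42317143]
top [183.42920393 180.78760008] [228.84263204 225.13468368]
```

Emit:
jog_arm(
  dp=[
    [0.02,0.03,0.02],
    [0.03,0.03,0.02],
    [0.03,0.03,0.02],
    [0.03,0.03,0.01],
    [0.03,0.03,0.01],
  ],
  spin=[0,0,0,0,0],
  fingers=[1,1,1,1,1],
)

```text
time: 0.6
tool_pos: [0.4253, -0.4331, 0.286]
ee_rot: [[0.899, 0.437, 0.0], [0.437, -0.899, 0.0], [0.0, 0.0, -1.0]]
wrist_force: [0.8, -0.0, -0.4]
gripper_width: 0.998
```

Emit:
jog_arm(
  dp=[
    [0.02,0.04,0],
    [0.02,0.04,0],
    [0.02,0.04,0],
    [0.02,0.04,0],
    [0.007,0.04,0],
  ],
  spin=[0,0,0,0,0],
  fingers=[1,1,1,1,1],
)

```text
time: 1.1
tool_pos: [0.5129, -0.232, 0.285]
ee_rot: [[0.899, 0.439, 0.001], [0.439, -0.899, 0.001], [0.001, -0.0, -1.0]]
wrist_force: [-0.5, 0.8, 0.8]
gripper_width: 0.999
```

Emit:
jog_arm(
  dp=[
    [0,0.045,0],
    [0,0.045,0],
    [0,0.045,0],
    [0,0.045,0],
    [0,0.045,0],
  ],
  spin=[0,0,0,0,0],
  fingers=[1,1,1,1,1],
)

```text
time: 1.6
tool_pos: [0.5108, -0.0078, 0.2853]
ee_rot: [[0.899, 0.437, -0.0], [0.437, -0.899, -0.0], [-0.0, -0.0, -1.0]]
wrist_force: [1.1, -0.5, 0.9]
gripper_width: 0.996
```

Emit:
jog_arm(
  dp=[
    [0,0.04,0],
    [0,0.04,0],
    [0,0.04,0],
    [0,0.02,0],
    [0,0,0],
  ],
  spin=[0,0,0,0,0],
  fingers=[1,1,1,1,1],
)

```text
time: 2.1
tool_pos: [0.5106, 0.1343, 0.2851]
ee_rot: [[0.896, 0.443, -0.001], [0.443, -0.896, 0.002], [-0.0, -0.002, -1.0]]
wrist_force: [0.6, 0.2, -0.1]
gripper_width: 1.001
```

Emit:
jog_arm(
  dp=[
    [0.001,0.04,0],
    [0,0.013,0],
    [0,0,-0.02],
    [0,0,-0.02],
    [0,0,0],
  ],
  spin=[0,0,0,0,0],
  fingers=[1,1,1,1,1],
)

```text
time: 2.6
tool_pos: [0.5107, 0.1809, 0.2431]
ee_rot: [[0.9, 0.436, -0.005], [0.436, -0.9, -0.003], [-0.006, 0.001, -1.0]]
wrist_force: [-0.1, 0.5, 0.4]
gripper_width: 0.997
```

```bash
python3 - <<'E'
from h import *
im=env.capture("side")[:,:,::-1];cv2.imwrite("pics/side1.png",cv2.resize(im[120:300,160:380],None,fx=3,fy=3,interpolation=cv2.INTER_CUBIC))
s=env.sense();print(s["qpos"].round(1),s["tool_pos"])
E
```

```text
[-17.9  24.8  -6.7 101.    3.5  54.6 -90.2] [0.51174862 0.18150352 0.24458158]
```

View pics/side1.png

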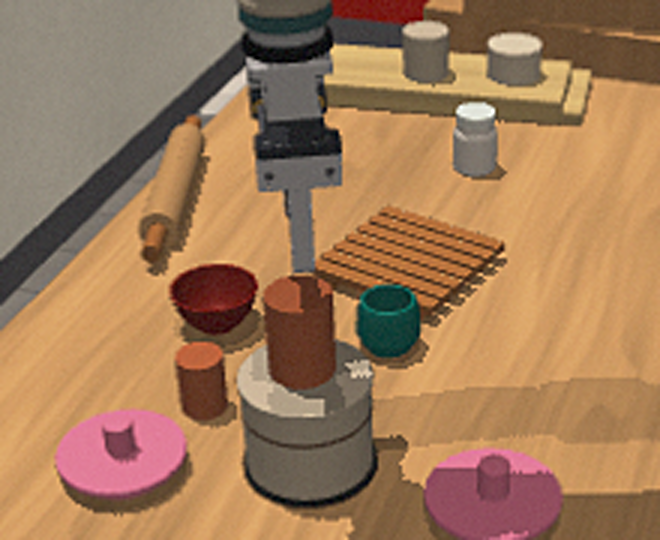

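The gripper hangs over the cup, with the near finger at crop (302,230) in line with the cup axis at (300,330). I correct y by 6 mm and go down.

Emit:
jog_arm(
  dp=[
    [0,0.006,0],
    [0,0,-0.02],
    [0,0,-0.02],
    [0,0,-0.02],
    [0,0,0],
  ],
  spin=[0,0,0,0,0],
  fingers=[1,1,1,1,1],
)

```text
time: 3.15
tool_pos: [0.5115, 0.1891, 0.1844]
ee_rot: [[0.899, 0.437, -0.003], [0.437, -0.899, -0.001], [-0.003, -0.0, -1.0]]
wrist_force: [-0.1, -0.6, 0.3]
gripper_width: 0.997
```

Emit:
jog_arm(
  dp=[
    [0,0,-0.02],
    [0,0,-0.015],
    [0,0,0],
    [0,0,0],
    [0,0,0],
  ],
  spin=[0,0,0,0,0],
  fingers=[1,1,1,1,1],
)

```text
time: 3.65
tool_pos: [0.5135, 0.19, 0.152]
ee_rot: [[0.899, 0.437, 0.002], [0.437, -0.899, 0.001], [0.003, 0.0, -1.0]]
wrist_force: [0.1, 0.1, -0.5]
gripper_width: 1.004
```

Emit:
jog_arm(
  dp=[
    [0,0,0],
    [0,0,0],
    [0,0,0],
    [0,0,0],
    [0,0,0],
  ],
  spin=[0,0,0,0,0],
  fingers=[0.8,0.7,0.5,0.3,0],
)

```text
time: 4.15
tool_pos: [0.5128, 0.1889, 0.1507]
ee_rot: [[0.899, 0.437, 0.001], [0.437, -0.899, -0.001], [0.0, 0.001, -1.0]]
wrist_force: [1.1, -1.3, 1.5]
gripper_width: 0.667
```

Emit:
jog_arm(
  dp=[
    [0,0,0],
    [0,0,0],
    [0,0,0.01],
    [0,0,0.01],
    [0,0,0.01],
  ],
  spin=[0,0,0,0,0],
  fingers=[0,0,0,0,0],
)

```text
time: 4.65
tool_pos: [0.5121, 0.19, 0.1813]
ee_rot: [[0.899, 0.438, -0.0], [0.438, -0.899, 0.001], [0.0, -0.001, -1.0]]
wrist_force: [0.8, 0.3, -1.8]
gripper_width: 0.668
```

Emit:
jog_arm(
  dp=[
    [0,0,0.02],
    [0,0,0.02],
    [0,0,0.02],
    [0,0,0.02],
    [0,-0.02,0],
  ],
  spin=[0,0,0,0,0],
  fingers=[0,0,0,0,0],
)

```text
time: 5.15
tool_pos: [0.5137, 0.1737, 0.2641]
ee_rot: [[0.897, 0.442, 0.006], [0.442, -0.897, 0.005], [0.008, -0.002, -1.0]]
wrist_force: [0.3, 0.7, -2.1]
gripper_width: 0.673
```

```bash
python3 - <<'E'
from h import *
im=env.capture("side")[:,:,::-1];cv2.imwrite("pics/side2.png",cv2.resize(im[120:300,160:380],None,fx=3,fy=3,interpolation=cv2.INTER_CUBIC))
im=cv2.imread("pics/top0.png")
# rack: refine angle from slats
h=cv2.cvtColor(im,cv2.COLOR_BGR2HSV)
E
```

```text
(no output)
```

View pics/side2.png

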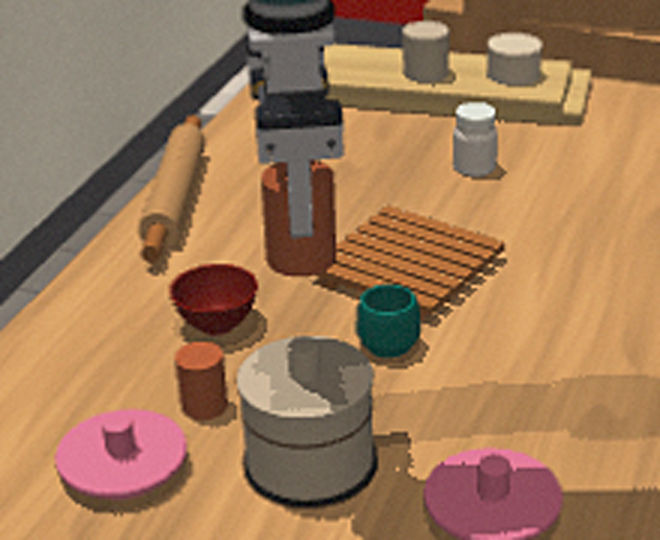

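The cup is in the jaws at crop (300,215) and the lid and knob (305,355) stayed put. Now to the rack.

Emit:
jog_arm(
  dp=[
    [0.001,-0.03,0],
    [0.001,-0.035,0],
    [0.001,-0.035,0],
    [0.001,-0.035,0],
    [0.001,-0.035,0],
  ],
  spin=[0,0,0,0,0],
  fingers=[0,0,0,0,0],
)

```text
time: 5.7
tool_pos: [0.517, -0.0014, 0.2608]
ee_rot: [[0.899, 0.438, -0.0], [0.438, -0.899, 0.0], [-0.0, -0.0, -1.0]]
wrist_force: [-0.1, 0.2, -1.3]
gripper_width: 0.668
```

Emit:
jog_arm(
  dp=[
    [0,-0.035,0],
    [0,-0.035,0],
    [0,-0.035,0],
    [0,-0.035,0],
    [0,-0.03,0],
  ],
  spin=[0,0,0,0,0],
  fingers=[0,0,0,0,0],
)

```text
time: 6.2
tool_pos: [0.517, -0.1722, 0.2608]
ee_rot: [[0.9, 0.436, -0.0], [0.436, -0.9, -0.0], [-0.0, 0.0, -1.0]]
wrist_force: [0.8, 0.4, -2.8]
gripper_width: 0.667
```

Emit:
jog_arm(
  dp=[
    [0,0,-0.02],
    [0,0,-0.025],
    [0,0,-0.03],
    [0,0,-0.03],
    [0,0,-0.02],
  ],
  spin=[0,0,0,0,0],
  fingers=[0,0,0,0,0],
)

```text
time: 6.7
tool_pos: [0.5164, -0.1698, 0.1338]
ee_rot: [[0.899, 0.437, -0.002], [0.437, -0.899, 0.001], [-0.002, -0.002, -1.0]]
wrist_force: [-0.3, -0.6, -1.5]
gripper_width: 0.673
```

Emit:
jog_arm(
  dp=[
    [0,0,-0.02],
    [0,0,-0.02],
    [0,0,-0.01],
    [0,0,-0.005],
    [0,0,0],
  ],
  spin=[0,0,0,0,0],
  fingers=[0,0,0,0,0],
)

```text
time: 7.2
tool_pos: [0.5174, -0.1703, 0.0804]
ee_rot: [[0.899, 0.438, -0.0], [0.438, -0.899, 0.0], [-0.0, -0.0, -1.0]]
wrist_force: [-0.4, 0.6, -1.7]
gripper_width: 0.671
```

Emit:
jog_arm(
  dp=[
    [0,0,-0.003],
    [0,0,-0.003],
    [0,0,0],
    [0,0,0],
  ],
  spin=[0,0,0,0],
  fingers=[0,0,0,0],
)

```text
time: 7.6
tool_pos: [0.5175, -0.1705, 0.0747]
ee_rot: [[0.899, 0.437, 0.0], [0.437, -0.899, -0.0], [0.0, 0.0, -1.0]]
wrist_force: [-0.4, -0.5, -2.5]
gripper_width: 0.673
```

```bash
python3 - <<'E'
from h import *
im=env.capture("side")[:,:,::-1];cv2.imwrite("pics/side3.png",cv2.resize(im[120:300,160:380],None,fx=3,fy=3,interpolation=cv2.INTER_CUBIC))
s=env.sense();print(s["tool_pos"],s["wrist_force"])
E
```

```text
[ 0.51754509 -0.17057601  0.07473089] [-0.0631085  -0.13049052 -2.20757186]
```

View pics/side3.png

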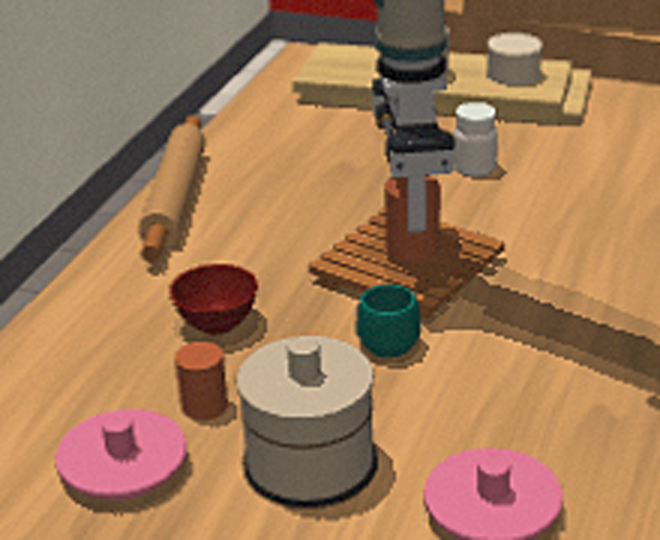

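The cup is over the middle of the rack at crop (412,225), and the knob on the crock is in clear view at (304,360). I lower by small steps until contact.

Emit:
jog_arm(
  dp=[
    [0,0,-0.003],
    [0,0,-0.002],
    [0,0,-0.001],
    [0,0,0],
    [0,0,0],
  ],
  spin=[0,0,0,0,0],
  fingers=[0,0,0,0,0],
)

```text
time: 8.15
tool_pos: [0.5173, -0.1705, 0.0684]
ee_rot: [[0.899, 0.437, -0.0], [0.437, -0.899, 0.0], [-0.0, -0.0, -1.0]]
wrist_force: [-0.1, 0.4, -2.0]
gripper_width: 0.674
```

Emit:
jog_arm(
  dp=[
    [0,0,-0.001],
    [0,0,-0.001],
    [0,0,0],
    [0,0,0],
  ],
  spin=[0,0,0,0],
  fingers=[0,0,0,0],
)

```text
time: 8.55
tool_pos: [0.5175, -0.1706, 0.0666]
ee_rot: [[0.899, 0.437, 0.0], [0.437, -0.899, -0.0], [0.0, 0.0, -1.0]]
wrist_force: [-0.6, -0.4, -0.5]
gripper_width: 0.67
```

Emit:
jog_arm(
  dp=[
    [0,0,-0.001],
    [0,0,0],
    [0,0,0],
  ],
  spin=[0,0,0],
  fingers=[0,0,0],
)

```text
time: 8.85
tool_pos: [0.5177, -0.1706, 0.0665]
ee_rot: [[0.899, 0.437, 0.001], [0.437, -0.899, -0.0], [0.001, 0.001, -1.0]]
wrist_force: [-2.0, -0.1, 7.7]
gripper_width: 0.671
```

Contact (+7.7 N). Release and retreat straight up.

Emit:
jog_arm(
  dp=[
    [0,0,0],
    [0,0,0],
    [0,0,0],
    [0,0,0],
    [0,0,0],
  ],
  spin=[0,0,0,0,0],
  fingers=[0.75,0.85,1,1,1],
)

```text
time: 9.35
tool_pos: [0.5173, -0.1704, 0.0653]
ee_rot: [[0.899, 0.438, -0.0], [0.438, -0.899, 0.0], [-0.0, -0.0, -1.0]]
wrist_force: [-0.4, -0.7, 0.3]
gripper_width: 0.994
```

Emit:
jog_arm(
  dp=[
    [0,0,0.01],
    [0,0,0.02],
    [0,0,0.03],
    [0,0,0.04],
    [0,0,0.04],
  ],
  spin=[0,0,0,0,0],
  fingers=[1,1,1,1,1],
)

```text
time: 9.85
tool_pos: [0.517, -0.1704, 0.2074]
ee_rot: [[0.899, 0.437, -0.0], [0.437, -0.899, 0.0], [-0.0, -0.0, -1.0]]
wrist_force: [0.3, -0.2, -0.6]
gripper_width: 0.999
```

```bash
python3 - <<'E'
from h import *
im=env.capture("side")[:,:,::-1];cv2.imwrite("pics/side4f.png",im);cv2.imwrite("pics/side4.png",cv2.resize(im[120:300,160:380],None,fx=3,fy=3,interpolation=cv2.INTER_CUBIC))
im=env.capture("top")[:,:,::-1];cv2.imwrite("pics/top4f.png",im);cv2.imwrite("pics/top4.png",cv2.resize(im[110:300,130:380],None,fx=3,fy=3,interpolation=cv2.INTER_CUBIC))
E
```

```text
(no output)
```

View pics/side4.png

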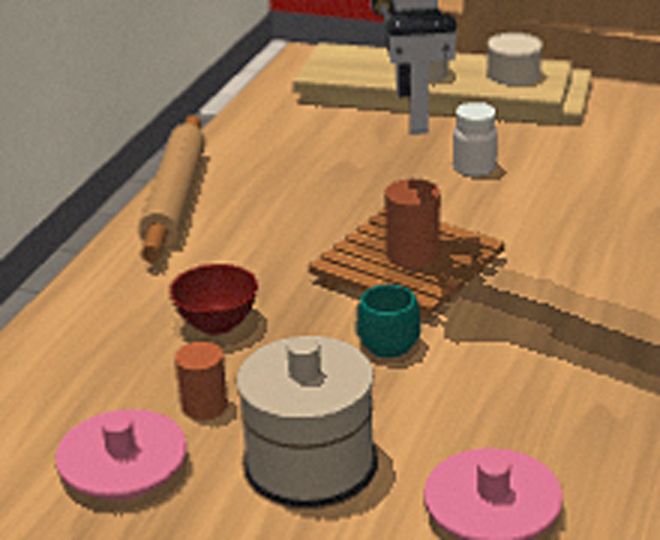

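View pics/top4.png

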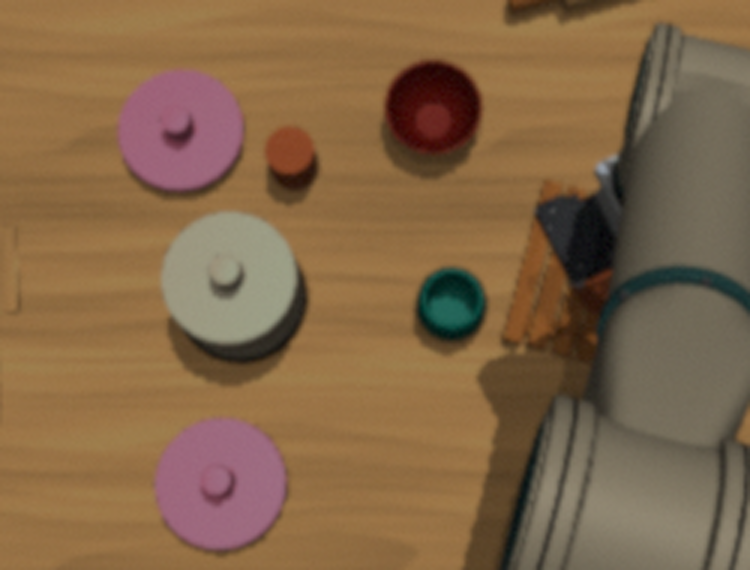

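The cup stands upright on the rack (side crop (412,225)). The lid is unobstructed, with the knob top at about (226,268) in the top crop and (304,346) in the side crop. Next I measure the knob.

```bash
python3 - <<'E'
from h import *
im=cv2.imread("pics/top4f.png");h=cv2.cvtColor(im,cv2.COLOR_BGR2HSV).astype(int)
D=(h[...,1]<90)&(h[...,2]>115);D[:,:175]=0;D[:,240:]=0;D[:170]=0;D[240:]=0
c=max(comps(D),key=lambda c:c[1][4])
k=max(cv2.findContours(c[0].astype(np.uint8),0,cv2.CHAIN_APPROX_NONE)[0],key=len);e=cv2.fitEllipse(cv2.convexHull(k));print(e,plane("top",[e[0]],.108))
im2=cv2.imread("pics/side4f.png");h2=cv2.cvtColor(im2,cv2.COLOR_BGR2HSV).astype(int)
print(h[194:212,196:216,2]);print(h2[230:252,252:272,2])
for uv in((205.3,199.3),):print(plane("top",[uv],.142))
for uv in((261.3,235.3),):print(plane("side",[uv],.142))
G=(h2[...,1]<85)&(h2[...,2]>170);G[:225]=0;G[265:]=0;G[:,:235]=0;G[:,290:]=0
c=max(comps(G),key=lambda c:c[1][4]);print(c[1])
t=np.linspace(0,2*np.pi,200)
for x,y in((.5025,.191),):
  for n in("top","side"):
    for r,z in((.064,.108),(.015,.142)):
      q=pix(n,np.c_[x+r*np.cos(t),y+r*np.sin(t),0*t+z]);print(n,z,q.min(0),q.max(0))
E
```

```text
((205.746826171875, 201.90716552734375), (43.39927291870117, 45.3108024597168), 65.4175033569336) [[0.50499784 0.19261228 0.108     ]]
[[157 155 156 158 154 153 149 152 155 154 154 154 156 155 155 156 156 156
  156 157]
 [155 156 156 155 154 151 147 153 153 153 153 152 155 155 155 156 154 157
  156 156]
 [157 156 156 155 154 154 153 155 154 156 155 153 153 154 153 155 156 157
  156 157]
 [156 155 157 153 154 156 156 155 157 156 157 155 151 145 143 153 157 156
  157 157]
 [155 156 154 150 153 156 155 155 155 156 157 158 152 138 131 147 155 156
  154 156]
 [155 154 151 146 152 156 156 156 155 156 158 158 152 139 119 140 153 156
  157 157]
 [156 154 152 146 151 154 155 156 155 157 156 158 152 130 108 132 151 155
  157 158]
 [157 156 152 144 143 151 155 158 156 156 158 157 144 114  93 118 148 157
  156 157]
 [157 154 152 141 129 142 152 155 155 156 155 147 123  93  83 121 147 157
  156 157]
 [155 156 153 140 114 122 138 145 150 148 140 126 100  72  89 130 153 156
  156 156]
 [155 156 153 138 108 101 112 120 126 124 110  91  69  66 100 139 154 156
  156 157]
 [156 155 153 141 110  92  87 
[... 2098 characters left out ...]
201 199 202 198 201 202 208 218 131 108 111 112 108 110 103 202 207 202
  200 198]
 [200 198 198 199 199 203 200 204 209 217 216 214 213 212 209 205 204 199
  198 199]
 [201 196 201 198 197 199 201 201 206 203 204 201 201 201 201 199 200 204
  201 200]
 [201 202 198 198 202 199 203 201 201 198 198 200 203 201 200 201 198 199
  199 201]]
[[0.50512925 0.18954997 0.142     ]]
[[0.50506303 0.19732102 0.142     ]]
[239 232  45  27 824]
top 0.108 [183.57129624 180.78771035] [228.98430346 225.13463124]
top 0.142 [199.30124403 194.92771926] [210.1960377  205.55546422]
side 0.108 [240.70064717 231.03022037] [286.36968329 258.33462799]
side 0.142 [257.56671959 231.08347771] [268.42635703 237.36869335]
```

Knob axis: the top view gives (0.505–0.507, 0.191), and the side view agrees to about 5 mm. I aim at (0.506, 0.192).

Emit:
jog_arm(
  dp=[
    [-0.002,0.03,0],
    [-0.002,0.04,0],
    [-0.002,0.04,0],
    [-0.002,0.04,0],
    [-0.002,0.04,0],
  ],
  spin=[0,0,0,0,0],
  fingers=[1,1,1,1,1],
)

```text
time: 10.45
tool_pos: [0.5068, 0.0209, 0.2054]
ee_rot: [[0.899, 0.437, -0.0], [0.437, -0.899, -0.0], [-0.0, -0.0, -1.0]]
wrist_force: [0.2, 0.0, 0.3]
gripper_width: 1.0
```

Emit:
jog_arm(
  dp=[
    [-0.001,0.04,0],
    [0,0.04,0],
    [0,0.04,0],
    [0,0.04,0],
    [0,0.01,0],
  ],
  spin=[0,0,0,0,0],
  fingers=[1,1,1,0.8,0.7],
)

```text
time: 10.95
tool_pos: [0.5053, 0.1953, 0.2054]
ee_rot: [[0.896, 0.444, -0.0], [0.444, -0.896, 0.003], [0.001, -0.003, -1.0]]
wrist_force: [-0.0, -0.4, 0.7]
gripper_width: 0.863
```

Emit:
jog_arm(
  dp=[
    [0,0,0],
    [0,0,0],
  ],
  spin=[0,0],
  fingers=[0.7,0.7],
)

```text
time: 11.15
tool_pos: [0.5063, 0.1877, 0.2052]
ee_rot: [[0.9, 0.436, -0.001], [0.436, -0.9, -0.002], [-0.001, 0.001, -1.0]]
wrist_force: [0.1, -0.0, -0.3]
gripper_width: 0.715
```

```bash
python3 - <<'E'
from h import *
im=env.capture("side")[:,:,::-1];cv2.imwrite("pics/side5.png",cv2.resize(im[120:300,160:380],None,fx=3,fy=3,interpolation=cv2.INTER_CUBIC))
print(env.sense()["tool_pos"])
E
```

```text
[0.50647963 0.18718598 0.2053278 ]
```

View pics/side5.png

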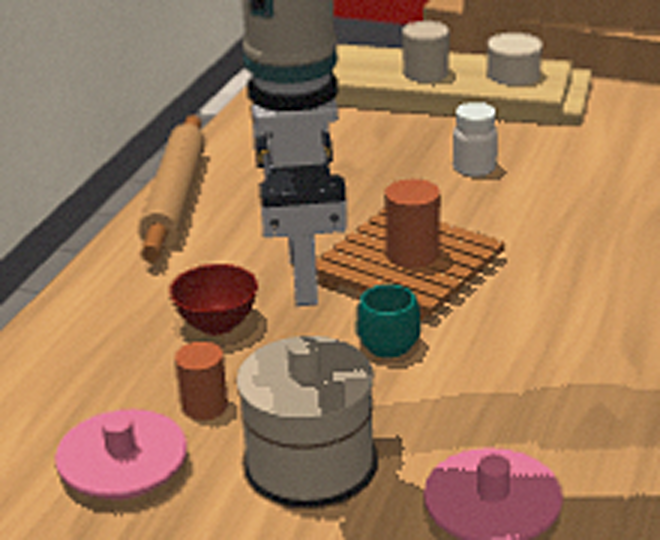

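The finger tip at crop (307,300) lines up with the knob at (304,350), and the cup stands free on the rack at (412,225). I go down, adding 5 mm in y.

Emit:
jog_arm(
  dp=[
    [0,0.005,0],
    [0,0,-0.02],
    [0,0,-0.02],
    [0,0,-0.02],
    [0,0,-0.01],
  ],
  spin=[0,0,0,0,0],
  fingers=[0.7,0.7,0.7,0.7,0.7],
)

```text
time: 11.7
tool_pos: [0.5058, 0.1931, 0.1341]
ee_rot: [[0.9, 0.436, -0.002], [0.436, -0.9, -0.001], [-0.002, 0.0, -1.0]]
wrist_force: [0.5, 0.5, 0.9]
gripper_width: 0.699
```

Emit:
jog_arm(
  dp=[
    [0,0,-0.01],
    [0,0,-0.007],
    [0,0,0],
    [0,0,0],
  ],
  spin=[0,0,0,0],
  fingers=[0.7,0.7,0.7,0.7],
)

```text
time: 12.1
tool_pos: [0.5067, 0.1946, 0.1188]
ee_rot: [[0.899, 0.437, 0.001], [0.437, -0.899, 0.0], [0.001, 0.0, -1.0]]
wrist_force: [0.3, 0.7, 1.0]
gripper_width: 0.7
```

Emit:
jog_arm(
  dp=[
    [0,-0.002,-0.003],
    [0,0,-0.002],
    [0,0,0],
    [0,0,0],
  ],
  spin=[0,0,0,0],
  fingers=[0.6,0.5,0.42,0.42],
)

```text
time: 12.5
tool_pos: [0.5064, 0.1926, 0.1136]
ee_rot: [[0.899, 0.438, 0.0], [0.438, -0.899, 0.0], [0.0, 0.0, -1.0]]
wrist_force: [0.9, 0.5, -0.1]
gripper_width: 0.43
```

Emit:
jog_arm(
  dp=[
    [0,0,0],
    [0,0,0],
    [0,0,0],
    [0,0,0],
  ],
  spin=[0,0,0,0],
  fingers=[0.38,0.36,0.34,0.33],
)

```text
time: 12.9
tool_pos: [0.5064, 0.1926, 0.1135]
ee_rot: [[0.899, 0.438, 0.0], [0.438, -0.899, 0.0], [0.0, -0.0, -1.0]]
wrist_force: [-1.2, 0.9, 0.6]
gripper_width: 0.334
```

Emit:
jog_arm(
  dp=[
    [0,0,0],
    [0,0,0],
    [0,0,0],
    [0,0,0],
    [0,0,0],
  ],
  spin=[0,0,0,0,0],
  fingers=[0.2,0.1,0,0,0],
)

```text
time: 13.4
tool_pos: [0.5062, 0.1929, 0.1135]
ee_rot: [[0.899, 0.438, -0.0], [0.438, -0.899, 0.0], [0.0, -0.0, -1.0]]
wrist_force: [-0.4, 2.3, 1.3]
gripper_width: 0.316
```

Emit:
jog_arm(
  dp=[
    [0,0,0.001],
    [0,0,0],
    [0,0,0.001],
    [0,0,0],
  ],
  spin=[0,0,0,0],
  fingers=[0,0,0,0],
)

```text
time: 13.8
tool_pos: [0.5058, 0.1921, 0.1147]
ee_rot: [[0.899, 0.437, -0.001], [0.437, -0.899, -0.001], [-0.002, -0.0, -1.0]]
wrist_force: [0.7, 0.9, -9.8]
gripper_width: 0.315
```

Gripped and centred. The pull has reached 9.8 N, so I continue in small steps.

Emit:
jog_arm(
  dp=[
    [0,0,0.001],
    [0,0,0],
    [0,0,0.001],
    [0,0,0],
  ],
  spin=[0,0,0,0],
  fingers=[0,0,0,0],
)

```text
time: 14.2
tool_pos: [0.5061, 0.192, 0.1177]
ee_rot: [[0.899, 0.437, -0.001], [0.437, -0.899, -0.001], [-0.001, 0.0, -1.0]]
wrist_force: [-0.8, -0.0, -7.5]
gripper_width: 0.317
```

Emit:
jog_arm(
  dp=[
    [0,0,0.001],
    [0,0,0],
    [0,0,0.001],
    [0,0,0],
  ],
  spin=[0,0,0,0],
  fingers=[0,0,0,0],
)

```text
time: 14.6
tool_pos: [0.507, 0.1927, 0.1202]
ee_rot: [[0.899, 0.437, 0.001], [0.437, -0.899, 0.0], [0.001, 0.0, -1.0]]
wrist_force: [-0.1, 0.3, -3.0]
gripper_width: 0.315
```

The seal let go and only about 3 N of weight is left. I rise to 20 mm of lift (TCP 0.1335).

Emit:
jog_arm(
  dp=[
    [0,0,0.003],
    [0,0,0.004],
    [0,0,0.004],
    [0,0,0.002],
    [0,0,0],
  ],
  spin=[0,0,0,0,0],
  fingers=[0,0,0,0,0],
)

```text
time: 15.1
tool_pos: [0.5068, 0.1926, 0.133]
ee_rot: [[0.899, 0.437, 0.001], [0.437, -0.899, 0.0], [0.001, 0.0, -1.0]]
wrist_force: [0.2, 0.4, -4.1]
gripper_width: 0.312
```

Emit:
jog_arm(
  dp=[
    [0,0,0],
    [0,0,0],
    [0,0,0],
    [0,0,0],
    [0,0,0],
  ],
  spin=[0,0,0,0,0],
  fingers=[0,0,0,0,0],
)

```text
time: 15.6
tool_pos: [0.5063, 0.1925, 0.1324]
ee_rot: [[0.899, 0.438, -0.0], [0.438, -0.899, -0.0], [-0.0, -0.0, -1.0]]
wrist_force: [-0.4, 0.8, -3.9]
gripper_width: 0.314
```

```bash
python3 - <<'E'
from h import *
im=env.capture("side")[:,:,::-1];cv2.imwrite("pics/side6f.png",im);cv2.imwrite("pics/side6.png",cv2.resize(im[120:300,160:380],None,fx=3,fy=3,interpolation=cv2.INTER_CUBIC))
s=env.sense();print(s["tool_pos"],s["wrist_force"],s["wrist_torque"],s["qvel"].round(2))
im=env.capture("top")[:,:,::-1];cv2.imwrite("pics/top6.png",im)
E
```

```text
[0.50636416 0.19249915 0.13240754] [ 0.02427483  0.4910491  -3.6979932 ] [-0.02072384  0.00141563 -0.04208721] [-0.01 -0.01 -0.01  0.03  0.08  0.05  0.03]
```

View pics/side6.png

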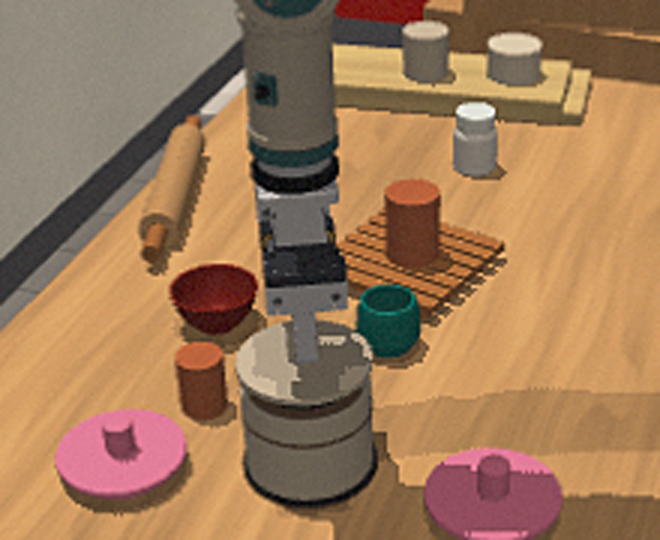

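View pics/top6.png

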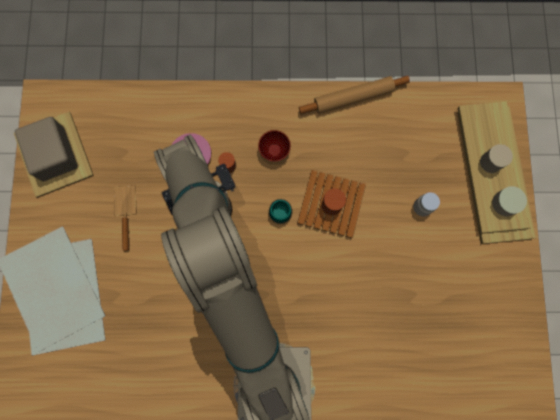

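The lid is raised and level over the crock (disc crop (304,360)) with a dark gap at (304,405). The cup stands on the rack and the bystanders are unmoved. I measure the actual lift in the image, to rule out slip.

```bash
python3 - <<'E'
from h import *
A=cv2.cvtColor(cv2.imread("pics/side4f.png"),6);B=cv2.cvtColor(cv2.imread("pics/side6f.png"),6)
for u in(248,255,262,270,278):print(u,A[246:285,u].tolist());print("   ",B[240:285,u].tolist())
x,y=.5062,.192
for z in(.108,.127,.128,.1,.12):
  t=np.linspace(0,2*np.pi,400);q=pix("side",np.c_[x+.064*np.cos(t),y+.064*np.sin(t),0*t+z]);print(z,q.min(0),q.max(0))
E
```

```text
248 [184, 180, 179, 184, 181, 181, 183, 182, 182, 188, 187, 87, 87, 90, 91, 90, 91, 89, 90, 88, 45, 85, 92, 93, 91, 90, 94, 91, 91, 92, 86, 91, 87, 92, 90, 95, 82, 40, 24]
    [159, 164, 163, 162, 159, 157, 193, 188, 186, 189, 197, 142, 86, 73, 42, 43, 42, 83, 98, 94, 92, 91, 93, 95, 96, 86, 47, 90, 96, 93, 94, 96, 91, 95, 92, 93, 93, 94, 95, 93, 94, 94, 84, 51, 24]
255 [184, 185, 180, 182, 181, 180, 183, 183, 182, 182, 181, 184, 186, 83, 89, 95, 92, 94, 95, 97, 95, 93, 39, 91, 100, 95, 94, 95, 94, 93, 96, 95, 95, 92, 94, 98, 96, 97, 99]
    [170, 167, 159, 162, 162, 160, 159, 160, 164, 165, 165, 163, 168, 123, 104, 27, 43, 48, 45, 69, 105, 94, 96, 97, 99, 97, 102, 96, 43, 91, 101, 97, 98, 99, 98, 99, 100, 97, 97, 96, 99, 97, 99, 95, 99]
262 [94, 94, 101, 195, 185, 180, 183, 181, 182, 184, 179, 185, 193, 83, 97, 90, 96, 101, 97, 98, 96, 97, 67, 58, 102, 97, 97, 97, 97, 94, 95, 95, 92, 98, 97, 98, 97, 97, 99]
    [94, 92, 90, 85, 87, 88, 90, 90, 88, 87, 90, 85, 85, 107, 105, 56, 34, 45, 46, 55, 106, 96, 102, 98, 98, 97, 100, 101, 71, 63, 104, 98, 98, 99, 97, 98, 101, 99, 99, 97, 93, 9
[... 344 characters left out ...]
, 97, 97, 96, 97, 94, 96, 99, 94]
278 [180, 183, 184, 181, 181, 185, 189, 154, 90, 83, 86, 89, 86, 87, 87, 92, 94, 60, 65, 85, 90, 88, 89, 88, 89, 86, 87, 88, 88, 86, 87, 90, 87, 92, 96, 66, 17, 22, 20]
    [91, 83, 120, 117, 113, 114, 114, 119, 100, 97, 44, 40, 43, 59, 94, 98, 92, 90, 89, 90, 91, 91, 93, 62, 66, 91, 93, 93, 97, 89, 91, 90, 89, 91, 95, 87, 90, 89, 90, 91, 95, 78, 22, 6, 25]
0.108 [239.34700216 231.00042178] [285.00367139 258.29580673]
0.127 [238.84403319 225.6252392 ] [284.88503075 252.67955846]
0.128 [238.8173743  225.33993593] [284.87872632 252.38114566]
0.1 [239.55677079 233.2380439 ] [285.05298175 260.63037512]
0.12 [239.03012116 227.6156054 ] [284.92899254 254.76051677]
```

The front edge of the disc moved from row 259 to row 253, about 20 mm, which agrees with the arm's 19 mm, so there was no slip. I add the last millimetre, let it settle and hand in.

Emit:
jog_arm(
  dp=[
    [0,0,0.001],
    [0,0,0],
    [0,0,0],
    [0,0,0],
    [0,0,0],
  ],
  spin=[0,0,0,0,0],
  fingers=[0,0,0,0,0],
)

```text
time: 16.2
tool_pos: [0.5064, 0.1925, 0.1335]
ee_rot: [[0.899, 0.437, 0.0], [0.437, -0.899, -0.0], [0.0, 0.0, -1.0]]
wrist_force: [0.1, -0.0, -3.3]
gripper_width: 0.313
```

```bash
python3 - <<'E'
from h import *
s=env.sense();print(s["time"],s["tool_pos"],s["wrist_force"],s["gripper_width"]); print(env.finish_job())
E
```

```text
16.2 [0.50638441 0.19249719 0.133482  ] [ 0.12213123 -0.01171316 -3.33958945] 0.31343077126706426
the job is handed in; nothing more can be done
None
```

The job is done and handed in at 16.2 s. I stood the larger cup mouth down on the slatted drying board and released it. Then I gripped the lid by its knob, pulled straight up until the seal let go, and held it level about 20 mm above the rim.

- **Lid:** the arm rose 20.0 mm. A picture taken 1 mm earlier showed about 6 pixels of lift (roughly 20 mm), so the grip did not slip. The wrist carries about 3.3 N, which is the lid's weight alone.
- **Seal:** the highest pull I read was 9.8 N, below the stated 11–18 N. Readings come only at the end of each call, so they probably missed the peak; the drop to about 3 N shows the seal broke.
- **Cup and other things:** the last pictures show the cup upright near the middle of the rack. The bowl, pot, jar, spatula, small cup and pink lids looked unmoved, though the arm hid the near pink lid in the last top view.
- **Disagreements:** the two cameras differed by up to about 8 mm on the cup and knob positions. Both grasps still closed at the expected widths, with side forces of at most about 2 N.

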